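# Extend the telescoping ring support by one hole

### The job

The funnel ring on the telescoping support arm does not reach over the beaker yet. Press the arm's spring snap button flush, slide the arm out towards the ring's side, and let the button snap fully up in the very next hole, not the one after. Push gently throughout, with no more than about 15 N, feel for the snap and stop there, and do not disturb the beaker, the petri dish or the timer.

Things in the scene. Friction and masses are not known exactly. Their poses are not given: they have to be found in the camera images.
- rail_stand: Fixed stand: grey base 110 x 200 mm, two posts, level square aluminium outer tube 40 mm wide (x), 180 mm long (y), top face 120 mm above the bench, with a rib 5 mm high along each long edge (13 to 18 mm from the middle). Inner tube slides out to -y and carries an 84 mm steel ring at 102 mm height. Origin: base centre on the bench; x across the tube, y along it, z up.
- inner_tube (a joint): Travel (m) of the inner tube out towards the stand's -y: 0 in the first hole, 0.035 to 0.055 in the next, 0.065 to 0.085 in the last; end stop 0.095. Sliding takes a push of 2 to 7 N (most while the released button rubs under the wall); once snapped in a hole it is stopped hard.
- snap_button (a joint): Press of the spring button (m): 0 up (locked in a hole), 0.006 flush, pad level with the rib tops. Spring 4 N at first, 9 N flush, then a hard stop. Free of the hole beyond 0.004. Released between holes it stays caught at about 0.004 and jumps up at the next hole, which stops the tube hard both ways. Held down it cannot come up and passes under holes.
- button_pad (a point): Middle of the top of the button's black thumb pad, 22 mm wide (x), 30 mm long (y), riding on the inner tube; 131 mm above the bench when up, 125 mm flush. At its -y end, 13 mm from this point, stands a lip 22 mm wide, 6 mm thick, 16 mm above the pad; a fingertip behind it can push the tube out. Axes as the stand's.
- beaker: Clear beaker, 65 mm across, 85 mm high, standing where the ring will reach. Leave alone. Origin: centre of its underside.
- petri_dish: Flat round dish, 62 mm across, 15 mm high. Leave alone. Origin: centre of its underside.
- timer: Small white lab timer with three buttons, 62 x 66 x 18 mm. Leave alone. Origin: centre of its underside.
- first_hole (a point): Fixed point on the outer tube's top face, centre of the first of three 15 mm square holes joined by a slot; the button starts here. The other two are in a steel plate clamped in a different place each time: the next hole is 35 to 55 mm from this one towards the stand's -y (to be found by feel), the last 30 mm beyond that.

How it is judged:
On the way, in this order (a step that is already met when the one before it is completed fails the run):
1. the snap button is pressed flush in the first hole (value of joint snap_button above 0.005 m and value of joint inner_tube below 0.008 m), for 0.1 s.
2. the arm slides out with the button caught under the tube wall (value of joint snap_button above 0.003 m and value of joint inner_tube between 0.012 and 0.059 m), for 0.1 s.
3. the button snaps up in the next hole (value of joint snap_button below 0.001 m and value of joint inner_tube between 0.03 and 0.059 m), for 0.2 s.
At the end, for the whole second after the job is handed in: The button is fully up (within 1 mm) in the hole next to the first one (inner tube out by 30 to 59 mm, which only that hole allows) and the robot has let go (all of step 3); the robot touches nothing.
It fails at once if the robot pushes the stand, tube or button with more than 23 N (contact force between any of the arm, the fingers and rail_stand above 23 N).
It fails at once if the arm slides past the next hole (value of joint inner_tube above 0.06 m).
It fails at once if the beaker is disturbed (distance of beaker from where it was at the start of the episode above 0.015 m).
It fails at once if the petri dish is disturbed (distance of petri_dish from where it was at the start of the episode above 0.015 m).
It fails at once if the timer is disturbed (distance of timer from where it was at the start of the episode above 0.015 m).
It also fails if it takes over 70 s, if anything falls off the work surface, if the arm or the gripper's body presses on something with over 40 N, if the wrist force passes 120 N, or if a joint passes its speed limit or range.

### The arm

A 6-joint arm with a two-finger parallel gripper is mounted at the origin on a cart in front of the work surface, level with it; the furniture and walls round the work are solid. World frame = base frame: x ahead of the robot, y to its left, z up, the work surface at z = 0. Lengths are in m, angles in rad, forces in N, time in s.
With the tool pointing down it reaches from about 0.3 to 0.875 m from the base axis. Payload 4.2 kg.
Tool frame: the origin (TCP) lies at the very end of the fingers, on their centre line; the grasp point (between the pads) lies r.hold_point_z behind it (r.hold_point_z is the distance from the TCP to the grasp point, in m); z points along the fingers, y is the line along which they close (so a half turn about z gives the same grasp; the last joint's range is limited). The gripper opens to 85 mm and grips with 20 to 120 N. Pads are 22 mm wide; open, the fingers measure 114 mm over their backs; the gripper's body (76 mm by 85 mm) begins 54 mm behind the grasp point. The pads swing forward as they close: fully open they stand 13 mm farther back than shut.
Start: joints at [1.156, 0.32, 1.565, -0, 1.257, -0.02], TCP at [0.221, 0.531, 0.231] pointing down, gripper open.
Joint ranges: [-3.11, 3.11], [-0.84, 2.01], [0.21, 2.61], [-1.34, 4.49], [0.05, 2.63], [-2.56, 2.56]. Speed limits (rad/s): [2.57, 2.57, 3.14, 3.14, 3.14, 3.14].

### API

Orientations are given as a unit quaternion [x, y, z, w].
In Python, from cell import r, eyes gives the robot as it stands.
- The arm moves only by the tool drive_tool, never from a script. Its argument "plan" is a list that holds one entry, the list of rows, each a list of 7 numbers: the turn, a rotation vector about the tool's x, y, z in rad, then the shift along the tool's x, y, z in mm, then the opening in per cent of the stroke, from 0 (shut) to 100 (fully open). A call has 1 to 5 rows; each row is the pose to reach, as a shift and turn from the pose commanded when the call began, along the tool's axes at that moment; what a row does not reach only later rows make up. A row lasts 1/8 s, in which the tool goes at most 62.5 mm and 10.7 degrees, less where a joint would pass 70% of its speed; a pose out of reach is approached as far as the arm can. A call with a gripper value outside its range is refused whole. The fingers move at their own pace and stop on an object; the grip force is fixed at half the most. Time passes only in rows, so rows that repeat a pose let the fingers close. It gives the time, the measured TCP pose, the force, the opening and the grip force at its end, in the units of the state.
- r.read_state(): the state, without advancing time (a new reading comes with each control period).
- eyes.get_image(name): name is "scene" or "top"; returns (picture, depth): 384x512x3 uint8, red, green, blue; 384x512 float32, m along the optical axis (not along the pixel's ray), 0 where there is no reading.
- eyes.camera_params(name): a dict with "vfov" (degrees; the focal length in pixels is half the picture's height over the tangent of half this angle, whatever the lens; pixels are square), "cx", "cy" (the principal point, pixels), "world_to_cam" (4x4, takes a point from world to camera coordinates). Camera axes: x right, y up, looking along -z (the intrinsics and any distortion apply to the point x, -y, -z); pixel columns grow to the right and rows downward; lengths in m; the calibration is good to about 2 mm. A picture is of the moment at which its call begins. camera_params takes no time and is no camera call.
- r.finish_job(): hands the job in; it is judged then, once.
The state is a dict: "time_s": time; "joint_pos": joint angles; "qvel": joint speeds; "effort": joint torques, N m; "tool_pos": TCP position; "tcp_rot": TCP orientation; "contact_force": force on the tool from outside, world axes, zero at the start; "torque": the same for the moment, N m; "finger_gap": opening from 0.0 (shut) to 1.0 (fully open); "finger_force": force on a finger pad.
Only numpy, scipy, OpenCV 4.12 (cv2) and the standard library are available. Lean on these libraries where they do the work, as an engineer would, in place of code of your own. Each camera call takes 0.05 s, during which the arm holds its last target. There are 200 camera calls.

## Working session

There is one attempt and no reset: what is moved stays moved. The work goes in short steps, Python scripts to look and compute and a tool call to move; the robot and the scene stay as the last step left them, time stands still between calls to the robot, and variables do not carry over. Pictures are saved under pics/ and viewed, at most 10 in all, crops included, and the job is handed in when it is done.

Besides the shell and the picture viewer there is one more tool, called after "Emit:" as a command line: name --argument value ..., lists and objects as JSON in quotes. drive_tool: Moves the arm, as the interface text tells. Its arguments: {"type":"object","properties":{"plan":{"type":"array","items":{"type":"array","items":{"type":"array","items":{"type":"number"}}}}},"required":["plan"]}

```bash
mkdir -p pics; ls
cat > h.py <<'E'
from cell import r, eyes
import numpy as np, cv2
def shot(n,f=None):
    im,d=eyes.get_image(n)
    if f: cv2.imwrite('pics/'+f,im[:,:,::-1])
    return im,d
def w(n,u,v,d):
    p=eyes.camera_params(n); f=192/np.tan(np.radians(p['vfov'])/2)
    c=np.array([(u-p['cx'])/f*d,-(v-p['cy'])/f*d,-d,1])
    return (np.linalg.inv(p['world_to_cam'])@c)[:3]
E
python3 - <<'E'
from h import *
for n in('scene','top'):
    im,d=shot(n,n+'1.png'); np.save(n+'_d.npy',d); np.save(n+'_i.npy',im)
    p=eyes.camera_params(n); print(n,p, (d>0).mean())
print(r.read_state(), r.hold_point_z)
E
```

```text
pics
scene {'vfov': 56.29170456546676, 'cx': 254.45775573714067, 'cy': 195.26629879774188, 'world_to_cam': array([[ 0.61115946, -0.79142701,  0.01128732, -0.22308001],
       [ 0.43984109,  0.35144302,  0.82645485, -0.35016805],
       [-0.65804554, -0.50013108,  0.56288984, -0.51313853],
       [ 0.        ,  0.        ,  0.        ,  1.        ]])} 0.9960734049479166
top {'vfov': 57.90315345177383, 'cx': 250.59262386852978, 'cy': 194.57190737592015, 'world_to_cam': array([[-0.02818228, -0.99924508, -0.0267401 ,  0.14967055],
       [ 0.98450504, -0.03237846,  0.17234111, -0.53305634],
       [-0.1730768 , -0.02146879,  0.98467432, -0.93841829],
       [ 0.        ,  0.        ,  0.        ,  1.        ]])} 0.9959513346354166
{'time_s': 0.1, 'joint_pos': array([ 1.15601142e+00,  3.20216748e-01,  1.56552897e+00, -1.19185325e-05,
        1.25741211e+00, -1.99858286e-02]), 'qvel': array([-0.00055301, -0.00189126, -0.00316453, -0.00196125,  0.00135182,
        0.00116355]), 'effort': array([-5.81409786e-04, -4.16411555e+01, -2.34708685e+01, -1.65283491e-04,
        4.89562430e-03, -5.13187839e-07]), 'tool_pos': array([0.2209845 , 0.53038646, 0.23058368]), 'tcp_rot': array([ 1.96118169e-01,  9.80579957e-01, -7.65392009e-04, -1.63252260e-04]), 'contact_force': array([0.11362336, 0.68719512, 0.29301733]), 'torque': array([-0.01770008, -0.05088297,  0.00191767]), 'finger_force': 0.0, 'finger_gap': 0.9969916905716686} 0.0187
```

View pics/scene1.png

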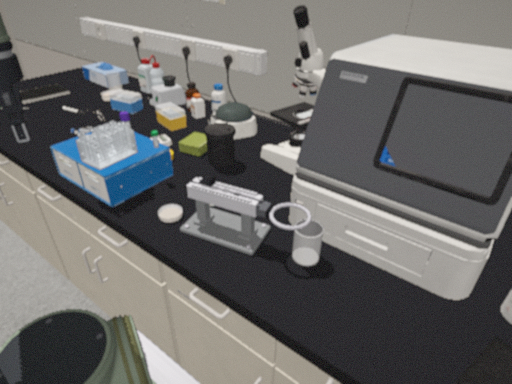

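View pics/top1.png

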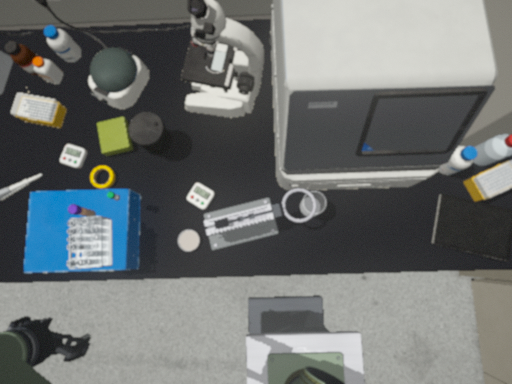

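The scene view shows the stand at about (228,215) with the ring at (290,215) over the right, next to the beaker (307,243). In the top view the tube runs from (205,222) to (278,208), with the ring at (298,205), the dish at (189,240) and the timer at (200,195). I'll zoom in on both.

Run:
```python
from h import *
a=np.load('top_i.npy')[180:255,185:335]; b=np.load('scene_i.npy')[165:275,170:335]
cv2.imwrite('pics/c1.png',cv2.resize(a,None,fx=5,fy=5,interpolation=cv2.INTER_CUBIC)[:,:,::-1])
cv2.imwrite('pics/c2.png',cv2.resize(b,None,fx=4.8,fy=4.8,interpolation=cv2.INTER_CUBIC)[:,:,::-1])
```

```text
(no output)
```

View pics/c1.png

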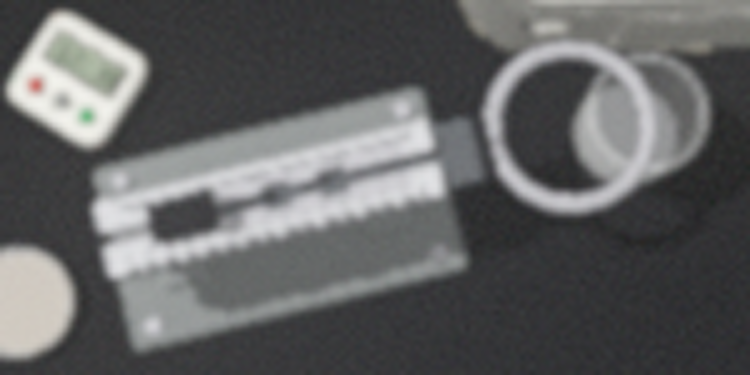

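View pics/c2.png

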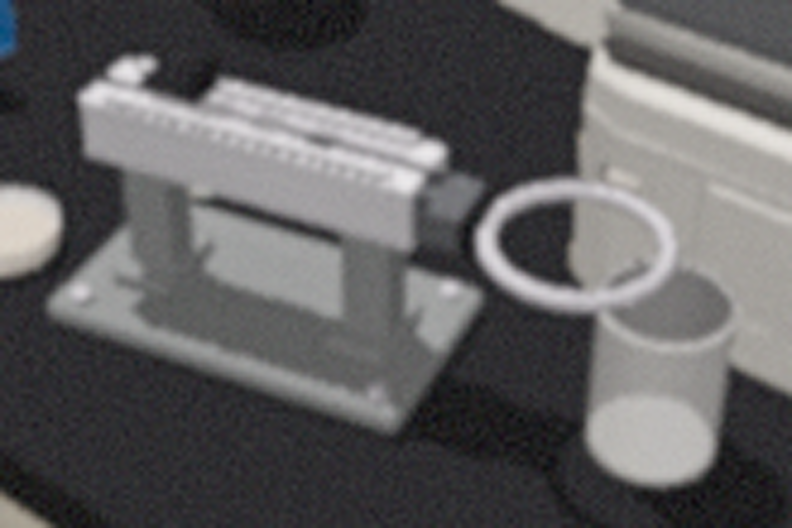

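Run:
```python
from h import *
for n,(u0,u1,v0,v1) in (('top',(195,290,185,255)),('scene',(180,272,165,225))):
    d=np.load(n+'_d.npy'); im=np.load(n+'_i.npy').astype(int)
    P=[];C=[]
    for v in range(v0,v1):
        for u in range(u0,u1):
            if d[v,u]>0: P.append(w(n,u,v,d[v,u])); C.append(im[v,u].mean())
    P=np.array(P);C=np.array(C)
    m=(P[:,2]>.112)&(P[:,2]<.135)&(C>110); Q=P[m]
    rect=cv2.minAreaRect((Q[:,:2]*1000).astype(np.float32)); print(n,'tube rect mm',rect,'z',np.percentile(Q[:,2],[10,50,90]),m.sum(), cv2.boxPoints(rect).round())
    k=(P[:,2]>.117)&(P[:,2]<.16)&(C<70)
    print('dark high',k.sum(),np.percentile(P[k],[2,25,50,75,98],axis=0).round(4))
    if n=='top':
        s=P[(P[:,2]<.03)&(P[:,2]>.006)&(C>70)]; print('base',cv2.minAreaRect((s[:,:2]*1000).astype(np.float32)))
    bench=P[(C<45)&(P[:,2]<.02)]; print('bench z',np.median(bench[:,2]))
    np.save(n+'_P.npy',np.c_[P,C])
# ground-plane pixel corners from top (crop1): dark pad corners at z~.131; base centre
def ray(n,u,v,z):
    a=w(n,u,v,.5);b=w(n,u,v,1.);return a+(b-a)*(z-a[2])/(b[2]-a[2])
c=lambda x,y:(185+x/5-.4,180+y/5-.4)
for nm,x,y,z in [('pad left-top',150,210,.131),('pad left-bot',160,241,.131),('pad right-top',210,192,.147),('pad right-bot',218,228,.147),('tube LT',93,203,.125),('tube LB',108,278,.125),('tube RT',430,122,.125),('tube RB',444,192,.125),('base LT',93,170,.01),('base RT',420,88,.01),('base RB',467,267,.01),('base LB',137,350,.01)]:
    print(nm,ray('top',*c(x,y),z).round(4))
```

```text
Traceback (most recent call last):
  File "h.py", line 8, in w
    p=eyes.camera_params(n); f=192/np.tan(np.radians(p['vfov'])/2)
ValueError: time passes only in moves, steps and waits
```

```bash
sed -i 's/^def w/import functools\n@functools.cache\ndef cp(n): return eyes.camera_params(n)\ndef w/; s/p=eyes.camera_params(n); f/p=cp(n); f/' h.py
cat > m.py <<'E'
from h import *
for n,(u0,u1,v0,v1) in (('top',(195,290,185,255)),('scene',(180,272,165,225))):
    d=np.load(n+'_d.npy'); im=np.load(n+'_i.npy').astype(int)
    P=[];C=[]
    for v in range(v0,v1):
        for u in range(u0,u1):
            if d[v,u]>0: P.append(w(n,u,v,d[v,u])); C.append(im[v,u].mean())
    P=np.array(P);C=np.array(C)
    m=(P[:,2]>.112)&(P[:,2]<.135)&(C>110); Q=P[m]
    rect=cv2.minAreaRect((Q[:,:2]*1000).astype(np.float32)); print(n,'tube rect mm',rect,'z',np.percentile(Q[:,2],[10,50,90]),m.sum(), cv2.boxPoints(rect).round())
    k=(P[:,2]>.117)&(P[:,2]<.16)&(C<70)
    print('dark high',k.sum(),np.percentile(P[k],[2,25,50,75,98],axis=0).round(4))
    if n=='top':
        s=P[(P[:,2]<.03)&(P[:,2]>.006)&(C>70)]; print('base',cv2.minAreaRect((s[:,:2]*1000).astype(np.float32)))
    bench=P[(C<45)&(P[:,2]<.02)]; print('bench z',np.median(bench[:,2]))
    np.save(n+'_P.npy',np.c_[P,C])
def ray(n,u,v,z):
    a=w(n,u,v,.5);b=w(n,u,v,1.);return a+(b-a)*(z-a[2])/(b[2]-a[2])
c=lambda x,y:(185+x/5-.4,180+y/5-.4)
for nm,x,y,z in [('pad left-top',150,210,.131),('pad left-bot',160,241,.131),('pad right-top',210,192,.147),('pad right-bot',218,228,.147),('tube LT',93,203,.125),('tube LB',108,278,.125),('tube RT',430,122,.125),('tube RB',444,192,.125),('base LT',93,170,.01),('base RT',420,88,.01),('base RB',467,267,.01),('base LB',137,350,.01)]:
    print(nm,ray('top',*c(x,y),z).round(4))
E
python3 m.py
```

```text
top tube rect mm ((463.9830322265625, 152.66000366210938), (40.439002990722656, 211.24398803710938), 12.531296730041504) z [0.11774653 0.12071536 0.12539239] 792 [[421. 251.]
 [467.  45.]
 [507.  54.]
 [461. 260.]]
dark high 52 [[0.4433 0.1929 0.1198]
 [0.4467 0.2021 0.1296]
 [0.4509 0.2083 0.1307]
 [0.4538 0.2151 0.1328]
 [0.4588 0.255  0.1462]]
base ((478.39202880859375, 168.39378356933594), (268.3353576660156, 187.3809051513672), 87.32992553710938)
bench z -7.050467110558678e-05
scene tube rect mm ((460.9249267578125, 157.8120880126953), (42.76930236816406, 203.38119506835938), 13.297701835632324) z [0.11538018 0.12224511 0.12695439] 946 [[417. 252.]
 [464.  54.]
 [505.  64.]
 [458. 262.]]
dark high 87 [[0.4348 0.1906 0.1283]
 [0.4439 0.1927 0.1336]
 [0.4492 0.1963 0.1353]
 [0.4556 0.2141 0.1445]
 [0.4642 0.2345 0.1495]]
bench z 0.002153222743235761
pad left-top [0.4553 0.2261 0.131 ]
pad left-bot [0.4392 0.2211 0.131 ]
pad right-top [0.4619 0.1935 0.147 ]
pad right-bot [0.4436 0.1898 0.147 ]
tube LT [0.4605 0.2565 0.125 ]
tube LB [0.4215 0.2489 0.125 ]
tube RT [0.4973 0.0803 0.125 ]
tube RB [0.4605 0.0745 0.125 ]
base LT [0.492 0.275 0.01 ]
base RT [0.5345 0.0813 0.01  ]
base RB [0.4287 0.0581 0.01  ]
base LB [0.3867 0.25   0.01  ]
```

```bash
cat > t.py <<'E'
from h import *
import sys
from scipy.spatial.transform import Rotation as R
psi=np.radians(12.3); ex=np.array([np.cos(psi),np.sin(psi),0]); ey=np.array([-np.sin(psi),np.cos(psi),0])
PAD=np.array([.4505,.208,.131])
G=R.from_matrix(np.c_[-ex,ey,[0,0,-1]])
def st():
    s=r.read_state(); T=R.from_quat(s['tcp_rot']); p=s['tool_pos']
    print('rel pad (stand axes, mm):',((p-PAD)@np.c_[ex,ey,[0,0,1]]*1000).round(2),'F stand',(s['contact_force']@np.c_[ex,ey,[0,0,1]]).round(2),'t',s['time_s'],'rot to goal',(T.inv()*G).as_rotvec().round(4))
    return p,T
if __name__=='__main__':
    p,T=st()
    if len(sys.argv)>1:
        a=np.array([float(x) for x in sys.argv[1:4]])/1000
        g=PAD+a[0]*ex+a[1]*ey+a[2]*np.array([0,0,1]); print('row shift mm',(T.inv().apply(g-p)*1000).round(1))
E
python3 t.py 0 8 75
python3 - <<'E'
from h import *
d=np.load('top_d.npy')
P=np.array([w('top',u,v,d[v,u]) for v in range(180,300,3) for u in range(20,240,3) if d[v,u]>0])
print(P[P[:,2].argsort()[-5:]])
E
```

```text
rel pad (stand axes, mm): [-155.57  363.88   99.58] F stand [0.26 0.65 0.29] t 0.1 rot to goal [-1.500e-03 -5.000e-04 -6.095e-01]
row shift mm [-331.3 -202.7   24.9]
[[0.49420821 0.55752472 0.20033772]
 [0.47954314 0.55645475 0.20067748]
 [0.48725265 0.57138178 0.2010187 ]
 [0.48654506 0.55581284 0.20267406]
 [0.49400532 0.56332651 0.20314191]]
```

Emit:
drive_tool --plan '[[[0,0,-0.1,-45,-25,-5,0],[0,0,-0.25,-90,-55,-5,0],[0,0,-0.4,-135,-82,-5,0],[0,0,-0.5,-180,-110,-5,0],[0,0,-0.609,-225,-138,-5,0]]]'

```text
time_s: 0.72
tool_pos: [0.3764, 0.3153, 0.236]
tcp_rot: [-0.109, 0.994, -0.0, -0.0]
contact_force: [0.1, -0.2, -0.1]
finger_gap: 0.003
finger_force: 0.0
```

```bash
python3 t.py 0 8 60
```

```text
rel pad (stand axes, mm): [-49.54 120.6  105.03] F stand [ 0.09 -0.25 -0.05] t 0.725 rot to goal [-0.0002 -0.0003  0.0033]
row shift mm [ -49.2 -112.8   45. ]
```

Emit:
drive_tool --plan '[[[0,0,0.002,-25,-50,10,0],[0,0,0.002,-48,-95,25,0],[0,0,0.002,-49.2,-112,40,0],[0,0,0.002,-49.2,-112.8,45,0],[0,0,0.002,-49.2,-112.8,45,0]]]'

```text
time_s: 1.35
tool_pos: [0.4474, 0.2176, 0.1911]
tcp_rot: [-0.106, 0.994, 0.0, -0.0]
contact_force: [-0.2, -0.5, 0.2]
finger_gap: -0.002
finger_force: 0.0
```

Run:
```python
from t import *
st()
a,_=shot('top'); b,_=shot('scene')
A=cv2.resize(a[180:255,185:285],None,fx=4,fy=4,interpolation=3); B=cv2.resize(b[130:230,170:270],(400,400),interpolation=3)
A=cv2.copyMakeBorder(A,0,100,0,0,cv2.BORDER_CONSTANT)
cv2.imwrite('pics/d.png',np.hstack([A,B])[:,:,::-1])
```

```text
rel pad (stand axes, mm): [-0.94 10.01 60.13] F stand [-0.32 -0.46  0.23] t 1.35 rot to goal [ 0.0004 -0.0007 -0.0023]
```

View pics/d.png

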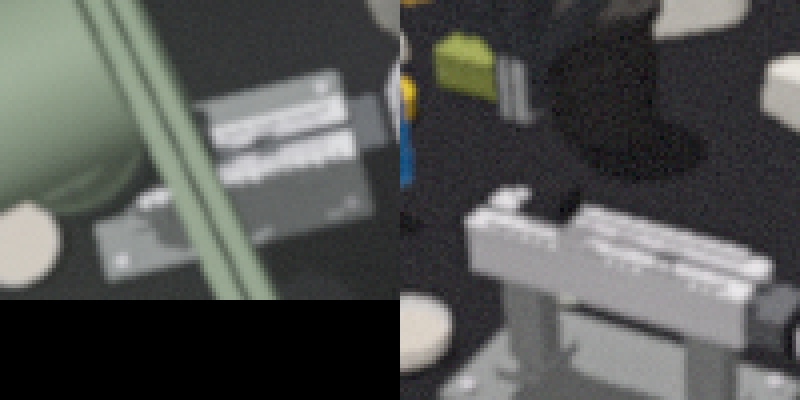

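The scene half shows the closed fingertips (crop 515,118 → pixel 199,160) above the tube, and the black pad and lip at crop 530–575,185–220. The top view is blocked by the arm. I'll check the projections.

Run:
```python
from t import *
def pr(n,X):
    p=cp(n);f=192/np.tan(np.radians(p['vfov'])/2);c=(p['world_to_cam']@np.r_[X,1]);return np.round([p['cx']-f*c[0]/c[2],p['cy']+f*c[1]/c[2]],1)
p,_=st(); z=np.array([0,0,1])
o=lambda u:((u[0]-170)*4+400,(u[1]-130)*4)
print('tcp',o(pr('scene',p)))
for nm,X in dict(pad=PAD,padend=PAD+.015*ey,liptopL=PAD-.016*ey-.011*ex+.016*z,liptopR=PAD-.016*ey+.011*ex+.016*z,liptopinR=PAD-.01*ey-.011*ex+.016*z).items(): print(nm,o(pr('scene',X)))
```

```text
rel pad (stand axes, mm): [-0.54 10.46 60.84] F stand [0.07 0.34 0.61] t 1.45 rot to goal [ 0.0005  0.001  -0.0012]
tcp (np.float64(525.2), np.float64(115.60000000000002))
pad (np.float64(548.4), np.float64(210.79999999999995))
padend (np.float64(526.4), np.float64(204.79999999999995))
liptopL (np.float64(560.4), np.float64(203.20000000000005))
liptopR (np.float64(580.0), np.float64(185.20000000000005))
liptopinR (np.float64(551.2), np.float64(200.39999999999998))
```

Emit:
drive_tool --plan '[[[0,0,0,-0.5,-2,20,0],[0,0,0,-0.5,-2,40,0],[0,0,0,-0.5,-2,50,0],[0,0,0,-0.5,-2,55,0],[0,0,0,-0.5,-2,56,0]]]'

```text
time_s: 2.08
tool_pos: [0.4489, 0.2156, 0.1356]
tcp_rot: [-0.106, 0.994, 0.0, 0.0]
contact_force: [-0.0, 0.8, -0.1]
finger_gap: 0.003
finger_force: 0.0
```

```bash
python3 t.py
```

```text
rel pad (stand axes, mm): [0.09 7.77 4.61] F stand [ 0.12  0.75 -0.13] t 2.075 rot to goal [ 0.0003  0.0007 -0.0021]
```

Descend to contact in small rows.

Emit:
drive_tool --plan '[[[0,0,0,0,0,1.2,0],[0,0,0,0,0,2.4,0],[0,0,0,0,0,3.6,0],[0,0,0,0,0,4.8,0],[0,0,0,0,0,5.5,0]]]'

```text
time_s: 2.7
tool_pos: [0.4489, 0.2153, 0.1303]
tcp_rot: [-0.106, 0.994, 0.0, 0.0]
contact_force: [-0.9, -0.7, 4.3]
finger_gap: -0.001
finger_force: 2.2
```

Emit:
drive_tool --plan '[[[0,0,0,0,0,1,0],[0,0,0,0,0,2,0],[0,0,0,0,0,3,0],[0,0,0,0,0,3.5,0]]]'

```text
time_s: 3.2
tool_pos: [0.4489, 0.2153, 0.1269]
tcp_rot: [-0.106, 0.994, 0.0, 0.0]
contact_force: [-2.1, -1.2, 7.0]
finger_gap: -0.002
finger_force: 3.6
```

Emit:
drive_tool --plan '[[[0,0,0,0,0,0.5,0],[0,0,0,0,0,1.0,0],[0,0,0,0,0,1.4,0],[0,0,0,0,0,1.4,0]]]'

```text
time_s: 3.7
tool_pos: [0.4489, 0.2153, 0.1257]
tcp_rot: [-0.106, 0.994, 0.0, 0.0]
contact_force: [-1.5, -0.7, 7.8]
finger_gap: 0.003
finger_force: 4.1
```

Emit:
drive_tool --plan '[[[0,0,0,0,0,0.4,0],[0,0,0,0,0,0.4,0],[0,0,0,0,0,0.4,0]]]'

```text
time_s: 4.08
tool_pos: [0.4489, 0.2153, 0.1254]
tcp_rot: [-0.106, 0.994, 0.0, 0.0]
contact_force: [-2.0, -1.6, 8.4]
finger_gap: 0.0
finger_force: 4.2
```

Emit:
drive_tool --plan '[[[0,0,0,0,0,0.3,0],[0,0,0,0,0,0.3,0]]]'

```text
time_s: 4.32
tool_pos: [0.4489, 0.2153, 0.1251]
tcp_rot: [-0.106, 0.994, 0.0, 0.0]
contact_force: [-1.9, -0.4, 8.1]
finger_gap: 0.0
finger_force: 4.3
```

Emit:
drive_tool --plan '[[[0,0,0,0,0,0.4,0],[0,0,0,0,0,0.4,0],[0,0,0,0,0,0.4,0]]]'

```text
time_s: 4.7
tool_pos: [0.4489, 0.2153, 0.125]
tcp_rot: [-0.106, 0.994, 0.0, 0.0]
contact_force: [-3.7, -1.9, 10.9]
finger_gap: 0.001
finger_force: 5.3
```

Emit:
drive_tool --plan '[[[0,0,0,0,-1,-0.1,0],[0,0,0,0,-2,-0.1,0],[0,0,0,0,-3,-0.1,0],[0,0,0,0,-4,-0.1,0]]]'

```text
time_s: 5.2
tool_pos: [0.4496, 0.2121, 0.125]
tcp_rot: [-0.106, 0.994, 0.001, 0.0]
contact_force: [-3.1, 1.2, 9.9]
finger_gap: -0.0
finger_force: 4.8
```

```bash
python3 t.py
```

```text
rel pad (stand axes, mm): [ 0.03  4.2  -6.04] F stand [-2.81  1.79  9.93] t 5.2 rot to goal [ 0.0017  0.001  -0.003 ]
```

Emit:
drive_tool --plan '[[[0,0,0,0,-1.2,0,0],[0,0,0,0,-2.4,0,0],[0,0,0,0,-3.6,0,0],[0,0,0,0,-4.8,0,0],[0,0,0,0,-6,0,0]]]'

```text
time_s: 5.82
tool_pos: [0.4509, 0.2062, 0.125]
tcp_rot: [-0.106, 0.994, 0.001, 0.0]
contact_force: [-3.1, 1.3, 9.3]
finger_gap: -0.003
finger_force: 4.8
```

```bash
python3 t.py
```

```text
rel pad (stand axes, mm): [ 0.04 -1.8  -6.01] F stand [-2.8   1.89  9.28] t 5.825 rot to goal [ 0.0017  0.0012 -0.0029]
```

```bash
cat > ring.py <<'E'
from t import *
def pr(n,X):
    p=cp(n);f=192/np.tan(np.radians(p['vfov'])/2);c=(p['world_to_cam']@np.r_[X,1]);return np.array([p['cx']-f*c[0]/c[2],p['cy']+f*c[1]/c[2]])
# ring travel: template of the bright ring, moved along the stand's -y
a=np.load('scene_i.npy')[...,1]; b,_=shot('scene'); b=b[...,1]
c0=PAD-.19*ey; g=lambda t:pr('scene',np.array([*(c0-t*ey)[:2],.102]))
t=a[202:232,255:312].copy(); best=[]
for k in np.arange(0,.066,.001):
    s=g(k)-g(0); M=np.float32([[1,0,s[0]+0],[0,1,s[1]]])
    wa=cv2.warpAffine(a,M,(512,384)); x,y=(np.array([282,217])+s).round().astype(int)
    sl=np.s_[y-15:y+15,x-30:x+22]
    best.append((cv2.matchTemplate(b[sl],wa[sl],cv2.TM_CCOEFF_NORMED)[0,0],round(k*1000)))
print('ring travel mm',sorted(best)[-4:]); st()
E
python3 ring.py
```

```text
ring travel mm [(np.float32(0.8060286), 5), (np.float32(0.81555426), 8), (np.float32(0.8208166), 7), (np.float32(0.8221873), 6)]
rel pad (stand axes, mm): [ 0.05 -1.93 -6.  ] F stand [-2.32  2.26  9.54] t 5.875 rot to goal [ 0.0016  0.0012 -0.0029]
```

Emit:
drive_tool --plan '[[[0,0,0,0,-2,0,0],[0,0,0,0,-4,0,0],[0,0,0,0,-6,0,0],[0,0,0,0,-8,0,0],[0,0,0,0,-10,0,0]]]'

```text
time_s: 6.5
tool_pos: [0.4531, 0.1965, 0.125]
tcp_rot: [-0.106, 0.994, 0.001, 0.001]
contact_force: [-3.9, 2.1, 10.2]
finger_gap: -0.001
finger_force: 4.8
```

```bash
python3 ring.py
```

```text
ring travel mm [(np.float32(0.608351), 19), (np.float32(0.60936844), 16), (np.float32(0.6133772), 17), (np.float32(0.62898666), 18)]
rel pad (stand axes, mm): [  0.05 -12.06  -6.01] F stand [-2.77  1.65  9.21] t 6.55 rot to goal [ 0.0015  0.0013 -0.003 ]
```

Emit:
drive_tool --plan '[[[0,0,0,0,0.3,-2,0],[0,0,0,0,0.3,-4,0],[0,0,0,0,0.3,-7,0],[0,0,0,0,0.3,-10,0],[0,0,0,0,0.3,-10,0]]]'

```text
time_s: 7.18
tool_pos: [0.453, 0.196, 0.134]
tcp_rot: [-0.106, 0.994, 0.0, 0.0]
contact_force: [0.3, -0.1, 0.6]
finger_gap: 0.0
finger_force: 0.0
```

```bash
python3 t.py
```

```text
rel pad (stand axes, mm): [ -0.1  -12.25   3.  ] F stand [ 0.31 -0.14  0.58] t 7.175 rot to goal [ 0.0001  0.0003 -0.0025]
```

Emit:
drive_tool --plan '[[[0,0,0,0,-1.2,0,0],[0,0,0,0,-2.4,0,0],[0,0,0,0,-3.6,0,0],[0,0,0,0,-4.8,0,0],[0,0,0,0,-6,0,0]]]'

```text
time_s: 7.8
tool_pos: [0.454, 0.1907, 0.1339]
tcp_rot: [-0.106, 0.994, 0.001, -0.0]
contact_force: [-2.2, 4.5, -0.7]
finger_gap: 0.0
finger_force: 2.0
```

Emit:
drive_tool --plan '[[[0,0,0,0,-1.2,0,0],[0,0,0,0,-2.4,0,0],[0,0,0,0,-3.6,0,0],[0,0,0,0,-4.8,0,0],[0,0,0,0,-6,0,0]]]'

```text
time_s: 8.43
tool_pos: [0.4551, 0.1857, 0.1339]
tcp_rot: [-0.105, 0.994, 0.002, -0.0]
contact_force: [-2.0, 6.7, -1.0]
finger_gap: 0.002
finger_force: 2.9
```

```bash
python3 ring.py
```

```text
ring travel mm [(np.float32(0.51328605), 21), (np.float32(0.52089715), 22), (np.float32(0.52164996), 24), (np.float32(0.5381447), 23)]
rel pad (stand axes, mm): [ -0.23 -22.93   2.9 ] F stand [-0.9   7.22 -0.44] t 8.475 rot to goal [ 0.003   0.0002 -0.0034]
```

Emit:
drive_tool --plan '[[[0,0,0,0,-1.2,0,0],[0,0,0,0,-2.4,0,0],[0,0,0,0,-3.6,0,0],[0,0,0,0,-4.8,0,0]]]'

```text
time_s: 8.98
tool_pos: [0.4562, 0.181, 0.1339]
tcp_rot: [-0.105, 0.994, 0.002, -0.0]
contact_force: [-1.7, 6.7, -0.8]
finger_gap: 0.004
finger_force: 2.8
```

Run:
```python
from t import *
st(); b,_=shot('scene')
a=np.load('scene_i.npy')
f=lambda x:cv2.resize(x[165:235,185:325],None,fx=4,fy=4,interpolation=3)
cv2.imwrite('pics/e.png',np.vstack([f(a),f(b)])[:,:,::-1])
```

```text
rel pad (stand axes, mm): [ -0.24 -27.63   2.9 ] F stand [-0.19  6.89 -0.84] t 8.975 rot to goal [ 0.003   0.0002 -0.0033]
```

View pics/e.png

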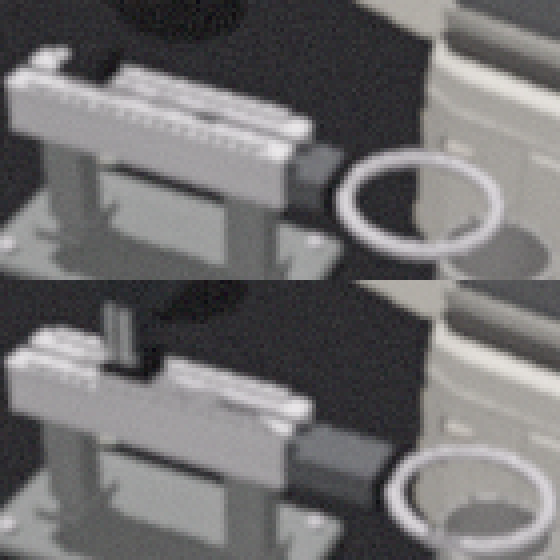

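The lower half (now) shows the finger behind the lip at (120,340), and the ring has moved from (420,205) to (470,216 in its half). That is about 32 mm out, as computed. From here I go in small felt steps.

Emit:
drive_tool --plan '[[[0,0,0,0,-0.7,0,0],[0,0,0,0,-1.4,0,0],[0,0,0,0,-2,0,0]]]'

```text
time_s: 9.4
tool_pos: [0.4566, 0.1789, 0.1339]
tcp_rot: [-0.105, 0.994, 0.001, -0.0]
contact_force: [-1.1, 6.8, -0.7]
finger_gap: 0.001
finger_force: 2.7
```

Emit:
drive_tool --plan '[[[0,0,0,0,-0.6,0,0],[0,0,0,0,-1.2,0,0],[0,0,0,0,-1.6,0,0]]]'

```text
time_s: 9.78
tool_pos: [0.4569, 0.1773, 0.1339]
tcp_rot: [-0.105, 0.994, 0.001, -0.0]
contact_force: [-0.9, 6.2, -0.1]
finger_gap: 0.001
finger_force: 2.6
```

Still sliding at about 36 mm.

Emit:
drive_tool --plan '[[[0,0,0,0,-0.6,0,0],[0,0,0,0,-1.2,0,0],[0,0,0,0,-1.6,0,0]]]'

```text
time_s: 10.15
tool_pos: [0.4573, 0.1758, 0.1339]
tcp_rot: [-0.106, 0.994, 0.001, -0.0]
contact_force: [-0.7, 5.9, -0.5]
finger_gap: -0.002
finger_force: 2.6
```

Emit:
drive_tool --plan '[[[0,0,0,0,-0.6,0,0],[0,0,0,0,-1.2,0,0],[0,0,0,0,-1.6,0,0]]]'

```text
time_s: 10.52
tool_pos: [0.4576, 0.1742, 0.1339]
tcp_rot: [-0.105, 0.994, 0.001, -0.0]
contact_force: [-1.2, 5.9, -0.8]
finger_gap: -0.001
finger_force: 2.6
```

Emit:
drive_tool --plan '[[[0,0,0,0,-0.6,0,0],[0,0,0,0,-1.2,0,0],[0,0,0,0,-1.6,0,0]]]'

```text
time_s: 10.9
tool_pos: [0.458, 0.1726, 0.1339]
tcp_rot: [-0.106, 0.994, 0.001, -0.0]
contact_force: [-0.7, 5.4, -0.4]
finger_gap: -0.002
finger_force: 2.6
```

Emit:
drive_tool --plan '[[[0,0,0,0,-0.6,0,0],[0,0,0,0,-1.2,0,0],[0,0,0,0,-1.6,0,0]]]'

```text
time_s: 11.28
tool_pos: [0.4583, 0.1711, 0.1339]
tcp_rot: [-0.106, 0.994, 0.001, -0.0]
contact_force: [-1.3, 6.5, -0.6]
finger_gap: 0.003
finger_force: 2.6
```

Emit:
drive_tool --plan '[[[0,0,0,0,-0.6,0,0],[0,0,0,0,-1.2,0,0],[0,0,0,0,-1.6,0,0]]]'

```text
time_s: 11.65
tool_pos: [0.4587, 0.1695, 0.134]
tcp_rot: [-0.105, 0.994, 0.001, -0.0]
contact_force: [-1.6, 5.4, -0.3]
finger_gap: -0.0
finger_force: 2.7
```

Emit:
drive_tool --plan '[[[0,0,0,0,-0.6,0,0],[0,0,0,0,-1.2,0,0],[0,0,0,0,-1.6,0,0]]]'

```text
time_s: 12.02
tool_pos: [0.459, 0.1679, 0.134]
tcp_rot: [-0.105, 0.994, 0.001, 0.0]
contact_force: [-1.2, 5.5, -0.1]
finger_gap: 0.001
finger_force: 2.7
```

Emit:
drive_tool --plan '[[[0,0,0,0,-0.6,0,0],[0,0,0,0,-1.2,0,0],[0,0,0,0,-1.6,0,0]]]'

```text
time_s: 12.4
tool_pos: [0.4594, 0.1663, 0.134]
tcp_rot: [-0.105, 0.994, 0.001, 0.0]
contact_force: [-1.7, 5.6, -1.0]
finger_gap: -0.0
finger_force: 2.6
```

Emit:
drive_tool --plan '[[[0,0,0,0,-0.6,0,0],[0,0,0,0,-1.2,0,0],[0,0,0,0,-1.6,0,0]]]'

```text
time_s: 12.78
tool_pos: [0.4597, 0.1647, 0.1341]
tcp_rot: [-0.106, 0.994, 0.001, 0.0]
contact_force: [-1.4, 5.8, 0.5]
finger_gap: -0.002
finger_force: 2.6
```

Emit:
drive_tool --plan '[[[0,0,0,0,-0.6,0,0],[0,0,0,0,-1.2,0,0],[0,0,0,0,-1.6,0,0]]]'

```text
time_s: 13.15
tool_pos: [0.4602, 0.1631, 0.1342]
tcp_rot: [-0.106, 0.994, 0.001, 0.0]
contact_force: [-2.3, 4.8, 2.1]
finger_gap: -0.006
finger_force: 2.5
```

Run:
```python
from t import *
st(); b,_=shot('scene'); st()
f=lambda x:cv2.resize(x[165:240,185:325],None,fx=5,fy=5,interpolation=3)
cv2.imwrite('pics/f.png',f(b)[:,:,::-1])
```

```text
rel pad (stand axes, mm): [ -0.13 -45.97   3.21] F stand [-1.26  5.19  2.08] t 13.15 rot to goal [ 0.0023  0.0006 -0.0031]
rel pad (stand axes, mm): [ -0.15 -46.1    3.21] F stand [0.09 4.87 2.23] t 13.2 rot to goal [ 0.002   0.0006 -0.003 ]
```

View pics/f.png

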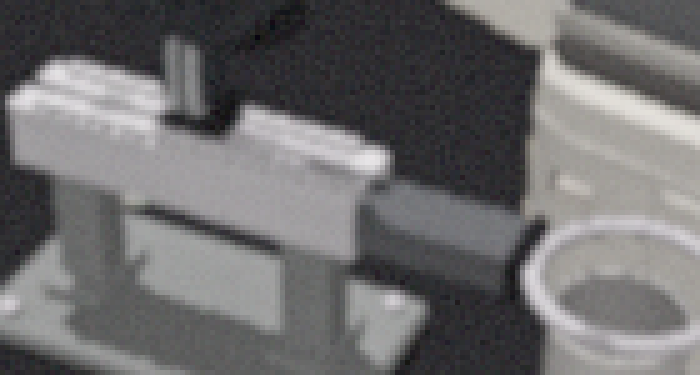

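The finger now feels an upward drag of 2 N, as if the button is rising into the hole. The picture shows the ring above the beaker and the tube about 50 mm out. I'll back off so the button can rise freely, then push again gently to test it.

Emit:
drive_tool --plan '[[[0,0,0,0,1,0,0],[0,0,0,0,2.5,0,0],[0,0,0,0,2.5,0,0],[0,0,0,0,0.5,0,0],[0,0,0,0,-0.3,0,0]]]'

```text
time_s: 13.82
tool_pos: [0.4603, 0.1617, 0.1339]
tcp_rot: [-0.106, 0.994, 0.0, 0.0]
contact_force: [-0.5, 2.0, 0.6]
finger_gap: -0.002
finger_force: 1.0
```

```bash
python3 t.py
```

```text
rel pad (stand axes, mm): [ -0.29 -47.33   2.9 ] F stand [-0.06  2.02  0.65] t 13.825 rot to goal [ 0.0003  0.0001 -0.0026]
```

Emit:
drive_tool --plan '[[[0,0,0,0,-0.4,0,0],[0,0,0,0,-0.8,0,0],[0,0,0,0,-0.8,0,0]]]'

```text
time_s: 14.2
tool_pos: [0.4605, 0.161, 0.1339]
tcp_rot: [-0.106, 0.994, 0.0, 0.0]
contact_force: [0.3, 3.5, -0.4]
finger_gap: 0.002
finger_force: 1.3
```

```bash
python3 t.py
```

```text
rel pad (stand axes, mm): [ -0.29 -48.07   2.9 ] F stand [ 1.05  3.33 -0.36] t 14.2 rot to goal [ 0.0003  0.0001 -0.0026]
```

Emit:
drive_tool --plan '[[[0,0,0,0,-0.4,0,0],[0,0,0,0,-0.8,0,0],[0,0,0,0,-0.8,0,0]]]'

```text
time_s: 14.58
tool_pos: [0.4605, 0.1608, 0.1339]
tcp_rot: [-0.106, 0.994, 0.001, 0.0]
contact_force: [-1.3, 4.9, 0.0]
finger_gap: -0.005
finger_force: 2.8
```

```bash
python3 t.py
```

```text
rel pad (stand axes, mm): [ -0.26 -48.3    2.94] F stand [-0.22  5.03  0.02] t 14.575 rot to goal [ 0.0014  0.0002 -0.0029]
```

Now it moves less (0.2 mm) and the force rises, so I'll test once more for a hard stop.

Emit:
drive_tool --plan '[[[0,0,0,0,-0.4,0,0],[0,0,0,0,-0.7,0,0],[0,0,0,0,-0.7,0,0]]]'

```text
time_s: 14.95
tool_pos: [0.4605, 0.1606, 0.134]
tcp_rot: [-0.106, 0.994, 0.001, -0.0]
contact_force: [-1.3, 7.5, -0.4]
finger_gap: 0.0
finger_force: 3.8
```

```bash
python3 t.py
```

```text
rel pad (stand axes, mm): [ -0.28 -48.42   2.95] F stand [ 0.36  7.62 -0.45] t 14.95 rot to goal [ 0.0026  0.0002 -0.0032]
```

Emit:
drive_tool --plan '[[[0,0,0,0,-0.4,0,0],[0,0,0,0,-0.8,0,0],[0,0,0,0,-0.8,0,0]]]'

```text
time_s: 15.32
tool_pos: [0.4606, 0.1605, 0.1339]
tcp_rot: [-0.105, 0.994, 0.002, -0.0]
contact_force: [-3.2, 8.7, -1.4]
finger_gap: 0.001
finger_force: 5.0
```

```bash
python3 t.py
```

```text
rel pad (stand axes, mm): [ -0.25 -48.6    2.94] F stand [-1.26  9.21 -1.42] t 15.325 rot to goal [ 0.0039  0.0003 -0.0038]
```

Over 9 N without motion: a hard stop, so the button has snapped. Now I back off and lift clear.

Emit:
drive_tool --plan '[[[0,0,0,0,3,0,0],[0,0,0,0,5,0,0],[0,0,0,0,5,-15,0],[0,0,0,0,5,-50,0],[0,0,0,0,5,-90,0]]]'

```text
time_s: 15.95
tool_pos: [0.4598, 0.163, 0.2255]
tcp_rot: [-0.106, 0.994, -0.0, -0.0]
contact_force: [0.9, 0.1, -1.3]
finger_gap: -0.002
finger_force: 0.0
```

Emit:
drive_tool --plan '[[[0,0,0,30,40,0,0],[0,0,0,60,90,0,0],[0,0,0,80,140,0,0],[0,0,0,90,180,0,0],[0,0,0,90,180,0,0]]]'

```text
time_s: 16.58
tool_pos: [0.3333, 0.3222, 0.225]
tcp_rot: [-0.108, 0.994, 0.0, 0.001]
contact_force: [0.1, -0.4, 0.3]
finger_gap: 0.002
finger_force: 0.0
```

Run:
```python
from t import *
st(); b,db=shot('scene'); a,d=shot('top')
for n,im,dd,(u0,u1,v0,v1) in (('top',a,d,(205,280,195,240)),('scene',b,db,(185,272,165,225))):
    P=np.array([np.r_[w(n,u,v,dd[v,u]),im[v,u].mean()] for v in range(v0,v1) for u in range(u0,u1) if dd[v,u]>0])
    q=np.c_[(P[:,:3]-PAD)@np.c_[ex,ey,[0,0,1]]*1000,P[:,3]]
    for o in(-48,-50,-52):
        k=(abs(q[:,0])<8)&(abs(q[:,1]-o-3)<6)&(q[:,3]<80)&(q[:,2]>-9)&(q[:,2]<6); print(n,o,'pad z',k.sum(),np.percentile(q[k,2],[25,50,75]) if k.any() else '')
    k=(q[:,2]>8)&(q[:,2]<22)&(abs(q[:,0])<12); print('lip y,z',np.median(q[k,1:3],axis=0),np.percentile(q[k,2],95) if k.any() else '',k.sum())
A=cv2.resize(a[170:260,180:335],(620,360),interpolation=3); B=cv2.resize(b[150:260,180:335],(620,440)[:2],interpolation=3)[:240]
cv2.imwrite('pics/g.png',np.vstack([A,B])[:,:,::-1])
```

```text
rel pad (stand axes, mm): [-90.18 136.55  93.97] F stand [ 0.04 -0.47  0.3 ] t 16.575 rot to goal [0.0007 0.0016 0.0016]
top -48 pad z 28 [-1.09869037  0.1105082   0.6686541 ]
top -50 pad z 27 [-1.15147868 -0.07544612  0.67120038]
top -52 pad z 25 [-0.97052067 -0.05538186  0.83544142]
lip y,z [-64.46461474  15.5899502 ] 17.83491672389166 20
scene -48 pad z 18 [1.41171182 2.32006895 2.90566672]
scene -50 pad z 19 [2.07589336 2.5057198  2.95956606]
scene -52 pad z 18 [1.93466741 2.32006895 2.92564149]
lip y,z [-66.14538529  15.75231216] 19.00820838617998 32
```

View pics/g.png

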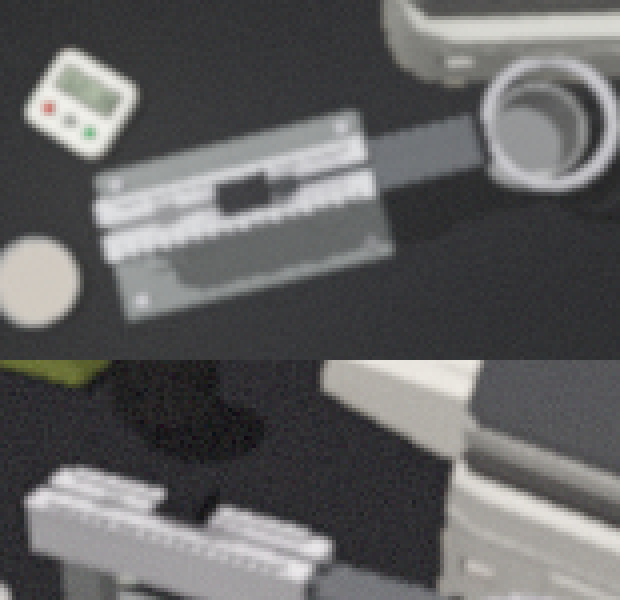

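The pad stands at its "up" height (median 0 mm in the top view, as at the start). The ring is over the beaker at about (550,125), one free hole is left ahead of the pad at (288,185), and the dish and timer have not moved. I'm handing it in.

```bash
python3 -c "
from cell import r
print(r.finish_job())"
```

```text
the job is handed in; nothing more can be done
None
```

The job is handed in, with no verdict returned: the button is snapped up in the next hole with the arm about 52 mm out, no force reading passed about 11 N, and the beaker, dish and timer look undisturbed in the last picture.

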